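Pack out a bottle row with spacers and hold it tight

ROBOT

A 6-joint arm with a two-finger parallel gripper is mounted at the origin on the work surface. World frame = base frame: x ahead of the robot, y to its left, z up, the work surface at z = 0. Lengths are in m, angles in rad, forces in N, time in s.
With the tool pointing down it reaches from about 0.275 to 1 m from the base axis. Payload 8.4 kg.
Tool frame: the origin (TCP) lies on the centre line of the jaws, within the pads' length; the fingertips stand 17 mm ahead of it and the grasp point (between the pads) lies 2 mm behind it (bot.tcp_to_tips is the y of the fingertips in the tool frame, in m); y points along the fingers, z is the direction in which the jaws open and shut, and the axes are right-handed (so a half turn about y gives the same grasp; the last joint's range is limited). The gripper opens to 85 mm and grips with 20 to 120 N. Pads are 22 mm wide; open, the fingers measure 114 mm over their backs; the gripper's body (76 mm by 85 mm) begins 54 mm behind the grasp point. The pads swing forward as they close: fully open they stand 13 mm farther back than shut.
Start: joints at [1.196, 0.353, 1.633, -0, 1.155, -0.002], TCP at [0.228, 0.582, 0.248] pointing down, gripper open.
Joint ranges: [-2.63, 2.63], [-0.92, 2.1], [0.06, 2.66], [-1.3, 4.44], [0, 2.69], [-3.02, 3.02]. Speed limits (rad/s): [2.22, 2.22, 2.79, 3.14, 3.14, 3.14].

INTERFACE

Orientations are given as a unit quaternion [x, y, z, w].
In Python, from workcell import bot, hand, kinematics, get_obs, vision, hand_in gives the robot as it stands. The module is installed in compiled form; this text tells all that it offers. Calls block until the motion is done:
- bot.reach(position, orientation): joint-space move of the TCP to a pose.
- bot.servo_line(position, ori=None, velocity=0.15): straight line of the TCP; ori=None keeps the orientation; velocity is the mean speed in m/s.
- bot.goto_joints(angles): joint-space move.
- hand.move_gripper(opening, strength=None): finger opening in m; strength is the grip in N (None keeps the last); returns when the fingers have stopped.
- bot.dwell(seconds).
- kinematics.solve_ik(position, orientation): joint angles nearest the present ones, or None.
- get_obs(): the state.
- vision.read_camera(name): name is "scene" or "top" or "wrist"; returns a dict with "frame" (420x560x3 uint8, red, green, blue), "intrinsics" (3x3 intrinsics, pixels), "dist" ([k1, k2, p1, p2, k3] as OpenCV has them; the pictures are not rectified), "view" (4x4, takes a point from world to camera coordinates). Camera axes: x right, y down, z forward; pixel columns grow to the right and rows downward; lengths in m; the calibration is good to about 2 mm. A picture is of the moment at which its call begins. There is no depth.
A pose or a line that the arm cannot do raises bot.IKError and nothing moves.
- hand_in(): hands the job in, once; it reports no verdict.
The state is a dict: "time_s": time; "joint_pos": joint angles; "joint_vel": joint speeds; "joint_efforts": joint torques, N m; "position": TCP position; "orientation": TCP orientation; "wrist_force": force on the tool from outside, world axes, zero at the start; "ft_torque": the same for the moment, N m; "gripper_width": finger opening in m.
Only numpy, scipy, OpenCV 4.12 (cv2) and the standard library are available. Lean on these libraries where they do the work, as an engineer would, in place of code of your own. Each camera call takes 0.05 s, during which the arm holds its last target.

TASK

The two bottles lying in the packing frame must not rattle: stand yellow-tabbed spacers upright, side by side, squarely and centred in the gap between the bottle row's end board and the blue sliding clamp, adding one at a time until pushing the clamp in squeezes the stack against the end board instead of running to its own stop. The clamp springs back when let go, so finish while still pushing it firmly against the stack and holding it there. Leave unused spacers well away from the frame and do not disturb the other things on the table.

Things in the scene. Friction and masses are not known exactly. Their poses are not given: they have to be found in the camera images.
- frame: grey packing frame fixed to the table: base board 170 (own x) by 410 (own y, from -240 to +170) by 12 thick. Origin: underside of the base, on its centre line; z up. Along +y: bottle row, gap, clamp, blue bracket (its inner face at y = +154, top 62 above the table). Spacers stand on the base's top, 12 above the table
- gap_floor (a point): point on the frame's base top (12 above the table) on the centre line, under the clamp's front face when the clamp is fully back (y = +50 in the frame)
- row: cradle fixed in the frame, its place along the frame different each time, axes parallel to the frame's; two bottles on their sides, 66 across, tops 82 above the table. Origin: on the frame's base top, centre line, in the face of the plywood end board that looks at the gap (+y). The end board is 120 wide, 12 thick, 60 high; nearest bottle begins 14 behind its face. The gap from this face to the clamp fully back is 57 to 90
- clamp (a joint): travel of the sliding clamp in m: 0 fully back (where it starts), 0.034 at its own stop; grows as it moves along the frame's -y towards the bottle row. A spring pushes it back with 3 N at 0 and 5 N at the stop; leaning on it with about 15 N holds the stack firmly
- clamp_push (a point): centre of the red pad on the clamp's back (+y) face, where to push; 43 above the table. The pad is 50 wide, 50 high; the clamp board is 120 wide, its front face lies 22 ahead (-y) of this point, its top 72 above the table. Behind the pad is free space of 82 to the bracket, with two guide rods 100 apart, tops 33 above the table (37 with the springs)
- clamp_face (a point): centre of the clamp's front face, which bears on the spacers; 43 above the table
- sheet: cardboard sheet fixed on the table, 250 by 240 by 6 thick; the four spacers stand on it. Origin: centre of the underside
- spacer1: wooden packing spacer standing upright on the cardboard sheet: body 50 (own x) by 20 thick (own y) by 60 high, on top of it a centred yellow grip tab 36 (x) by 10 (y) by 42 high, so 102 high in all; about 0.05 kg. Origin: centre of the underside, z up. Pinch the tab across its 36 mm. All four are alike
- spacer2: spacer exactly like spacer1
- spacer3: spacer exactly like spacer1
- spacer4: spacer exactly like spacer1
- tin: small open aluminium cup, 48 across, 38 high, standing between the spacers; leave alone. Origin: centre of its underside
- bottle_a: amber bottle, 66 across, 220 high; leave alone. Origin: centre of its underside
- bottle_b: green bottle, 66 across, 220 high; leave alone. Origin: centre of its underside
- jar: clear jar with white cap, 80 across, 100 high; leave alone. Origin: centre of its underside
- tape: roll of paper tape lying flat, 100 across, 35 high; leave alone. Origin: centre of its underside
- hammer: hammer lying down, about 300 long; leave alone
- brush: brush lying down, about 250 long; leave alone

How it is judged:
On the way, in this order (a step that is already met when the one before it is completed fails the run):
1. a spacer stands upright in the gap (((x of spacer1 in the frame of frame between -0.025 and 0.025 m and y of spacer1 in the frame of frame between -0.06 and 0.06 m and z of spacer1 in the frame of frame below 0.018 m and angle between spacer1's own z axis and vertical below 0.2 rad and angle between the y axis of spacer1 and the y axis of frame, either way round below 0.25 rad) or (x of spacer2 in the frame of frame between -0.025 and 0.025 m and y of spacer2 in the frame of frame between -0.06 and 0.06 m and z of spacer2 in the frame of frame below 0.018 m and angle between spacer2's own z axis and vertical below 0.2 rad and angle between the y axis of spacer2 and the y axis of frame, either way round below 0.25 rad) or (x of spacer3 in the frame of frame between -0.025 and 0.025 m and y of spacer3 in the frame of frame between -0.06 and 0.06 m and z of spacer3 in the frame of frame below 0.018 m and angle between spacer3's own z axis and vertical below 0.2 rad and angle between the y axis of spacer3 and the y axis of frame, either way round below 0.25 rad) or (x of spacer4 in the frame of frame between -0.025 and 0.025 m and y of spacer4 in the frame of frame between -0.06 and 0.06 m and z of spacer4 in the frame of frame below 0.018 m and angle between spacer4's own z axis and vertical below 0.2 rad and angle between the y axis of spacer4 and the y axis of frame, either way round below 0.25 rad))), for 0.2 s.
2. the clamp squeezes the spacers against the end board ((contact force between clamp and spacer1 above 3 N or contact force between clamp and spacer2 above 3 N or contact force between clamp and spacer3 above 3 N or contact force between clamp and spacer4 above 3 N) and (contact force between row and spacer1 above 3 N or contact force between row and spacer2 above 3 N or contact force between row and spacer3 above 3 N or contact force between row and spacer4 above 3 N)), for 0.2 s.
At the end, for the whole second after the job is handed in: Fingers push the clamp (>5 N), which is at rest; clamp and end board each bear on a spacer (>3 N); each spacer stands in the gap (seated within 6 mm, upright 0.2 rad, square 0.25 rad, 25 mm of the centre line) or is over 130 mm from gap_floor (all of step 2 and contact force between the fingers and clamp above 5 N and not (velocity of joint clamp above 0.01 m/s or velocity of joint clamp below -0.01 m/s) and ((x of spacer1 in the frame of frame between -0.025 and 0.025 m and y of spacer1 in the frame of frame between -0.06 and 0.06 m and z of spacer1 in the frame of frame below 0.018 m and angle between spacer1's own z axis and vertical below 0.2 rad and angle between the y axis of spacer1 and the y axis of frame, either way round below 0.25 rad) or horizontal distance between spacer1 and gap_floor above 0.13 m) and ((x of spacer2 in the frame of frame between -0.025 and 0.025 m and y of spacer2 in the frame of frame between -0.06 and 0.06 m and z of spacer2 in the frame of frame below 0.018 m and angle between spacer2's own z axis and vertical below 0.2 rad and angle between the y axis of spacer2 and the y axis of frame, either way round below 0.25 rad) or horizontal distance between spacer2 and gap_floor above 0.13 m) and ((x of spacer3 in the frame of frame between -0.025 and 0.025 m and y of spacer3 in the frame of frame between -0.06 and 0.06 m and z of spacer3 in the frame of frame below 0.018 m and angle between spacer3's own z axis and vertical below 0.2 rad and angle between the y axis of spacer3 and the y axis of frame, either way round below 0.25 rad) or horizontal distance between spacer3 and gap_floor above 0.13 m) and ((x of spacer4 in the frame of frame between -0.025 and 0.025 m and y of spacer4 in the frame of frame between -0.06 and 0.06 m and z of spacer4 in the frame of frame below 0.018 m and angle between spacer4's own z axis and vertical below 0.2 rad and angle between the y axis of spacer4 and the y axis of frame, either way round below 0.25 rad) or horizontal distance between spacer4 and gap_floor above 0.13 m)); the arm keeps its last pose, push and grip.
It fails at once if another thing on the table is moved more than 30 mm (distance of any of tin, bottle_a, bottle_b, jar, tape, hammer, brush from where it was at the start of the episode above 0.03 m).
It also fails if it takes over 72 s, if anything falls off the work surface, if the arm or the gripper's body presses on something with over 40 N, if the wrist force passes 120 N, or if a joint passes its speed limit or range.

## Working session

There is one attempt and no reset: what is moved stays moved. The work goes in short steps, each a Python script; the robot and the scene stay as the last script left them, time stands still between calls to the robot, and variables do not carry over. Pictures are saved under pics/ and viewed, and the job is handed in when it is done.

```bash
mkdir -p pics
python3 - <<'E'
from workcell import vision,get_obs
import cv2,numpy as np
for n in ["scene","top","wrist"]:
    r=vision.read_camera(n); cv2.imwrite(f"pics/{n}0.png",r["frame"][:,:,::-1])
    print(n,r["intrinsics"].tolist(),r["dist"],np.round(r["view"],4).tolist())
o=get_obs();print(o)
E
```

```text
scene [[529.5793377872375, 0.0, 281.7046893074344], [0.0, 529.5793377872375, 198.97687788142446], [0.0, 0.0, 1.0]] [-0.05031697  0.          0.          0.          0.        ] [[-0.5217, 0.8531, -0.0119, 0.3415], [0.5605, 0.3322, -0.7586, -0.251], [-0.6432, -0.4024, -0.6515, 1.6833], [0.0, 0.0, 0.0, 1.0]]
top [[433.04343861625125, 0.0, 278.2234669414618], [0.0, 433.04343861625125, 207.76905236430827], [0.0, 0.0, 1.0]] [0.01178145 0.         0.         0.         0.        ] [[-0.0121, -0.9999, 0.0108, -0.0513], [-0.9977, 0.0113, -0.0663, 0.5898], [0.0662, -0.0116, -0.9977, 1.265], [0.0, 0.0, 0.0, 1.0]]
wrist [[312.6362877003058, 0.0, 283.3765302569205], [0.0, 312.6362877003058, 207.3722889305163], [0.0, 0.0, 1.0]] [-0.0737854  0.         0.         0.         0.       ] [[0.3649, 0.9311, -0.0006, -0.6247], [0.8966, -0.3512, 0.2698, -0.0338], [0.251, -0.0989, -0.9629, 0.3778], [0.0, 0.0, 0.0, 1.0]]
{'time_s': 0.15, 'joint_pos': array([ 1.19557973e+00,  3.53499615e-01,  1.63393471e+00,  3.21484644e-06,
        1.15516135e+00, -2.34252289e-03]), 'joint_vel': array([ 0.00095182, -0.00233989, -0.00393195,  0.00197301, -0.00145399,
        0.00161851]), 'joint_efforts': array([-4.40870426e-04, -6.05632496e+01, -3.42339277e+01, -1.38880891e-04,
        6.17259240e-03,  3.96269581e-05]), 'position': array([0.22753272, 0.58177058, 0.24773976]), 'orientation': array([ 0.69520121, -0.13113651,  0.13100137, -0.69450496]), 'wrist_force': array([-0.5841916 , -0.70519286, -1.00682559]), 'ft_torque': array([-0.04532994, -0.03527419, -0.05477831]), 'gripper_width': 0.0853707938190626}
```

View pics/scene0.png

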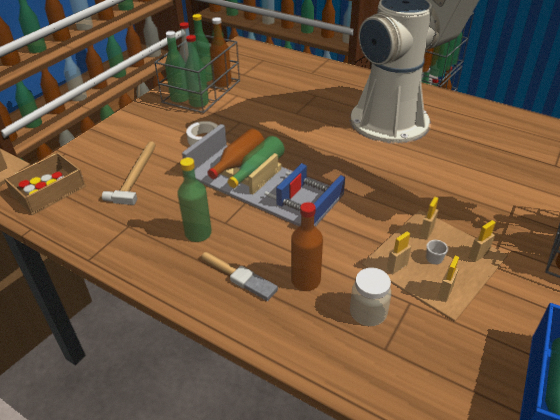

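View pics/top0.png

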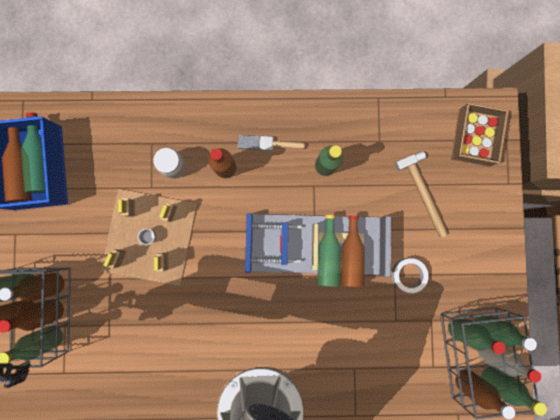

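View pics/wrist0.png

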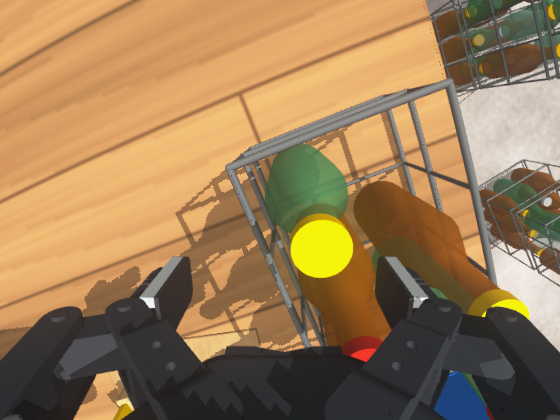

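Top view shows the frame at about (250–390, 245), with the bracket on the left (250,243) and the clamp at (284,243). The spacers are at (125,207), (166,212), (113,258) and (158,262), and the tin at (147,237). I'll measure with colour masks next.

```bash
cat > h.py <<'E'
import cv2,numpy as np
from workcell import bot,hand,kinematics,get_obs,vision
def cast(r,px,z):
    px=np.asarray(px,float).reshape(-1,1,2)
    n=cv2.undistortPoints(px,r["intrinsics"],np.asarray(r["dist"],float))[:,0]
    R=r["view"][:3,:3];t=r["view"][:3,3];c=-R.T@t
    d=np.c_[n,np.ones(len(n))]@R
    return c+d*((z-c[2])/d[:,2])[:,None]
def proj(r,P):
    R=r["view"][:3,:3];t=r["view"][:3,3]
    return cv2.projectPoints(np.asarray(P,float).reshape(-1,3),cv2.Rodrigues(R)[0],t,r["intrinsics"],np.asarray(r["dist"],float))[0][:,0]
def hsv(r): return cv2.cvtColor(r["frame"],cv2.COLOR_RGB2HSV)
def blobs(m,amin=20):
    cs,_=cv2.findContours(m.astype(np.uint8)*255,cv2.RETR_EXTERNAL,cv2.CHAIN_APPROX_NONE)
    return [c for c in cs if cv2.contourArea(c)>=amin]
def rect(r,c,z):
    P=cast(r,c[:,0,:],z)[:,:2]
    (x,y),(w,h),a=cv2.minAreaRect((P*1000).astype(np.float32))
    if w<h: w,h,a=h,w,a+90
    a=(a+90)%180-90
    return np.array([x/1000,y/1000]),w,h,np.radians(a) # long-axis angle
def save(r,name,crop=None,k=1):
    f=r["frame"][:,:,::-1]
    if crop: f=f[crop[1]:crop[3],crop[0]:crop[2]]
    cv2.imwrite("pics/"+name,cv2.resize(f,None,fx=k,fy=k,interpolation=cv2.INTER_CUBIC))
E
python3 - <<'E'
from h import *
r=vision.read_camera("top");H=hsv(r)
save(r,"top_frame.png",(235,200,405,295),4.5);save(r,"top_sp.png",(90,180,220,290),5)
Y=(H[...,0]>22)&(H[...,0]<35)&(H[...,1]>180)&(H[...,2]>100)
print("yellow")
for c in blobs(Y,8):
    p,w,h,a=rect(r,c,.108)
    print(c[:,0].mean(0).round(1),p.round(4),round(w),round(h),round(np.degrees(a),1))
B=(H[...,0]>105)&(H[...,0]<130)&(H[...,1]>130)
print("blue")
for c in blobs(B,20):
    for z in(.062,.072):
        p,w,h,a=rect(r,c,z);print(c[:,0].mean(0).round(1),z,p.round(4),round(w),round(h),round(np.degrees(a),1))
E
```

```text
yellow
blue
[284.3 243.3] 0.062 [ 0.4856 -0.0745] 114 14 -0.7
[284.3 243.3] 0.072 [ 0.4858 -0.0742] 113 14 -0.7
[248.3 242.7] 0.062 [0.4885 0.0289] 162 12 -2.0
[248.3 242.7] 0.072 [0.4886 0.0283] 161 12 -2.0
[ 30.6 164.5] 0.062 [0.726  0.6502] 260 187 5.7
[ 30.6 164.5] 0.072 [0.7242 0.6446] 258 186 5.7
```

```bash
true
```

```text
(no output)
```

View pics/top_frame.png

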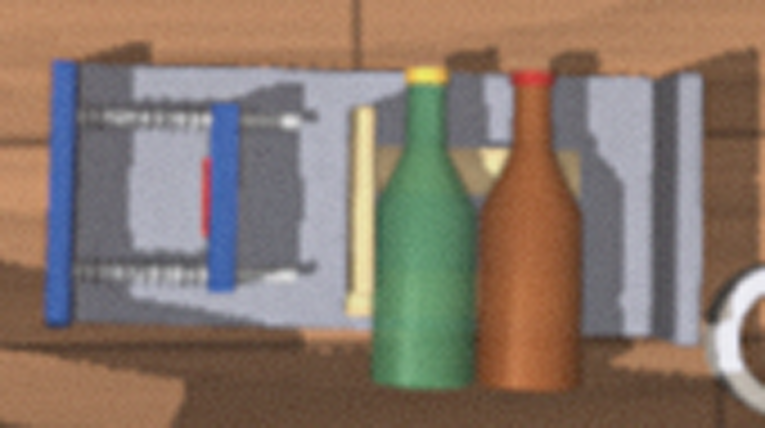

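View pics/top_sp.png

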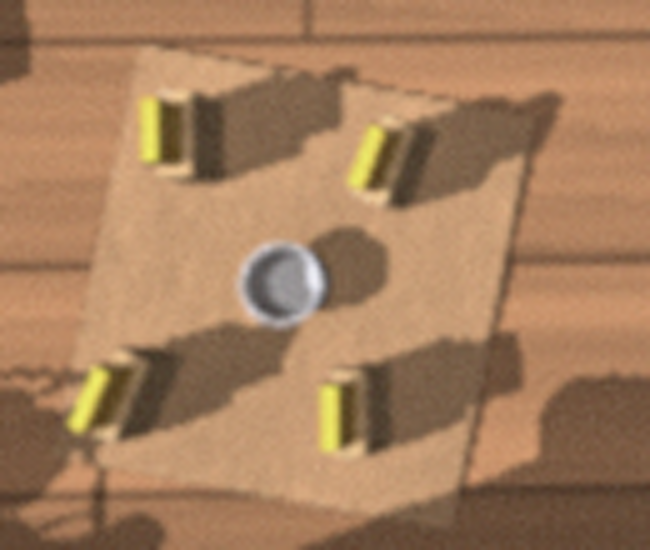

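Run:
```python
from h import *
r=vision.read_camera("top");H=hsv(r)
print(H[205:210,118:126].tolist()[2])
Y=(H[...,0]>24)&(H[...,0]<38)&(H[...,1]>140)&(H[...,2]>90)
for c in blobs(Y,4):
    m=np.zeros(Y.shape,np.uint8);cv2.drawContours(m,[c],-1,1,-1)
    p,w,h,a=rect(r,c,.108)
    print(c[:,0].mean(0).round(1),cv2.contourArea(c),p.round(4),round(w),round(h),round(np.degrees(a),1))
# corners of frame in crop px
cr=np.array([[75,62],[700,73],[697,345],[70,325],[50,62],[48,325]],float)/4.5+[235,200]
print(cast(r,cr,.012).round(4))
o=get_obs()
# camera in tool frame
from scipy.spatial.transform import Rotation as R
w=vision.read_camera("wrist");V=w["view"];Rt=R.from_quat(o["orientation"]).as_matrix()
c=-V[:3,:3].T@V[:3,3];print("cam",c,"in tool",Rt.T@(c-o["position"]));print((V[:3,:3]@Rt).round(3));print(Rt.round(3))
```

```text
[[24, 135, 224], [28, 146, 231], [28, 146, 233], [26, 145, 192], [23, 146, 115], [18, 166, 86], [18, 165, 91], [19, 140, 104]]
[539. 408.] 85.0 [ 0.0374 -0.7501] 29 26 63.0
[  5.  358.2] 32.5 [0.1901 0.6773] 26 23 -1.2
[156.  262.5] 20.0 [0.4375 0.2781] 30 5 0.4
[107.3 259.5] 29.0 [0.4477 0.4102] 34 9 -23.3
[163.3 210.8] 18.5 [0.5784 0.2594] 31 7 -22.9
[119.9 205.7] 23.5 [0.5945 0.379 ] 30 8 0.7
[466.8 149.5] 5.0 [ 0.7403 -0.5859] 14 5 -28.3
[334.9 151.3] 81.5 [ 0.7396 -0.2182] 30 28 44.4
[476.7 140.3] 43.5 [ 0.7657 -0.6143] 20 20 -2.3
[489.6 132. ] 48.0 [ 0.7898 -0.6516] 26 21 -72.2
[472.5 117.6] 46.0 [ 0.8297 -0.6057] 23 20 -2.2
[[ 0.5727  0.021   0.012 ]
 [ 0.5606 -0.3936  0.012 ]
 [ 0.3817 -0.3863  0.012 ]
 [ 0.3999  0.0257  0.012 ]
 [ 0.5729  0.0376  0.012 ]
 [ 0.4001  0.0401  0.012 ]]
cam [0.16344276 0.60724797 0.3728289 ] in tool [-0.06896101 -0.12485054  0.00016562]
[[ 0.001 -0.001  1.   ]
 [ 0.963 -0.27  -0.001]
 [ 0.27   0.963  0.   ]]
[[ 0.931 -0.     0.364]
 [-0.364 -0.001  0.931]
 [ 0.    -1.    -0.001]]
```

```bash
cat >> h.py <<'E'
from scipy.spatial.transform import Rotation as Rn
def q(th): # tool down, tool z at world angle th
    c,s=np.cos(th),np.sin(th)
    return Rn.from_matrix(np.array([[s,0,c],[-c,0,s],[0,-1,0]])).as_quat()
E
python3 - <<'E'
from h import *
bot.reach([.50,-0.17,.30],q(np.radians(-1.7)));r=vision.read_camera("wrist");save(r,"wf.png")
np.save("wf.npy",r,allow_pickle=True)
bot.reach([.51,.27,.30],q(0));r=vision.read_camera("wrist");save(r,"ws.png")
np.save("ws.npy",r,allow_pickle=True)
print(get_obs()["time_s"],get_obs()["position"])
E
```

```text
4.8417 [0.51038591 0.26897283 0.30004593]
```

View pics/wf.png

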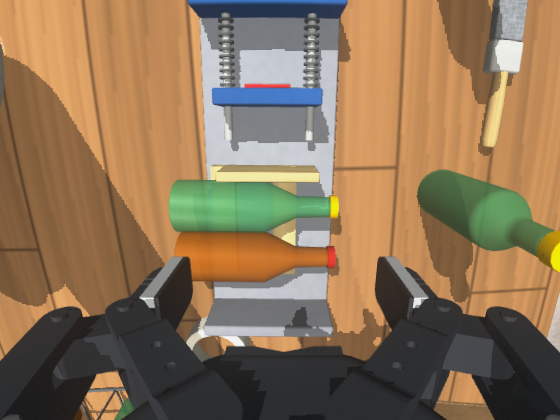

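View pics/ws.png

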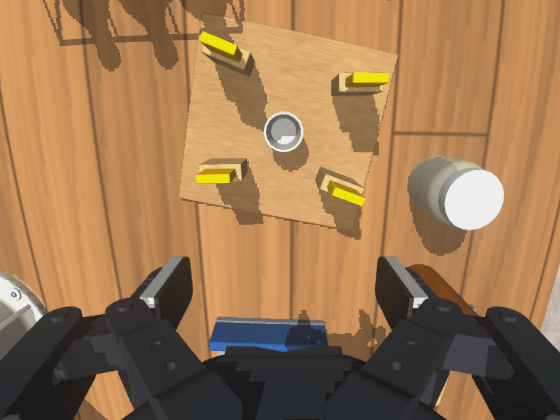

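Run:
```python
from h import *
r=np.load("ws.npy",allow_pickle=True).item();H=hsv(r)
Y=(H[...,0]>24)&(H[...,0]<36)&(H[...,1]>200)&(H[...,2]>200)
for c in blobs(Y,30):
    p,w,h,a=rect(r,c,.108);print(c[:,0].mean(0).round(1),p.round(4),round(w,1),round(h,1),round(np.degrees(a),1))
r=np.load("wf.npy",allow_pickle=True).item();H=hsv(r)
save(r,"wf_crop.png",(180,0,350,200),4)
B=(H[...,0]>105)&(H[...,0]<130)&(H[...,1]>130)
for c in blobs(B,100):
    p,w,h,a=rect(r,c,.072);print(c[:,0].mean(0).round(1),p.round(4),round(w,1),round(h,1),round(np.degrees(a),1),cv2.boundingRect(c))
for col in (240,270,300):
    print(col,[ (y,r["frame"][y,col].tolist()) for y in list(range(82,110,1))])
    print(col,[ (y,r["frame"][y,col].tolist()) for y in list(range(160,188,1))])
```

```text
[348.2 196.2] [0.5777 0.2612] 34.4 8.9 -20.5
[212.4 178.2] [0.4363 0.2807] 33.6 8.3 -0.2
[370.8  77. ] [0.5937 0.3789] 34.1 7.4 0.9
[217.5  42.4] [0.4485 0.4099] 33.9 8.9 -22.8
[266.7  95.9] [ 0.4843 -0.0744] 117.6 16.8 -1.9 (212, 88, 110, 17)
[266.    5.6] [0.4881 0.0133] 162.0 16.4 -2.0 (188, 0, 159, 17)
240 [(82, [201, 204, 212]), (83, [188, 191, 198]), (84, [172, 174, 181]), (85, [173, 175, 182]), (86, [174, 176, 182]), (87, [133, 148, 179]), (88, [80, 122, 188]), (89, [71, 122, 197]), (90, [72, 122, 198]), (91, [71, 122, 198]), (92, [72, 122, 198]), (93, [72, 122, 197]), (94, [73, 123, 198]), (95, [72, 121, 197]), (96, [72, 122, 197]), (97, [72, 121, 196]), (98, [72, 121, 195]), (99, [72, 120, 195]), (100, [72, 122, 197]), (101, [72, 121, 196]), (102, [72, 124, 195]), (103, [65, 103, 161]), (104, [55, 75, 109]), (105, [51, 60, 81]), (106, [73, 79, 92]), (107, [127, 129, 134]), (108, [127, 129, 133]), (109, [126, 128, 133])]
240 [(160, [204, 209, 213]), (161, [206, 211, 215]), (162, [206, 210, 214]), (163, [204, 208, 214]), (164, [202, 206, 213]), (165, [148, 129, 90]), (166, [15
[... 2409 characters left out ...]
, (109, [127, 130, 135])]
300 [(160, [204, 207, 214]), (161, [206, 211, 214]), (162, [205, 210, 214]), (163, [204, 208, 215]), (164, [203, 206, 213]), (165, [177, 169, 151]), (166, [154, 134, 93]), (167, [163, 141, 97]), (168, [170, 148, 102]), (169, [172, 149, 103]), (170, [167, 146, 101]), (171, [166, 144, 100]), (172, [204, 177, 121]), (173, [242, 231, 161]), (174, [243, 237, 172]), (175, [242, 236, 170]), (176, [243, 235, 169]), (177, [242, 234, 167]), (178, [242, 232, 166]), (179, [242, 230, 163]), (180, [242, 226, 157]), (181, [230, 209, 142]), (182, [133, 127, 112]), (183, [128, 130, 132]), (184, [128, 130, 131]), (185, [128, 129, 131]), (186, [128, 130, 132]), (187, [128, 130, 132])]
```

```bash
sleep 1
```

```text
(no output)
```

View pics/wf_crop.png

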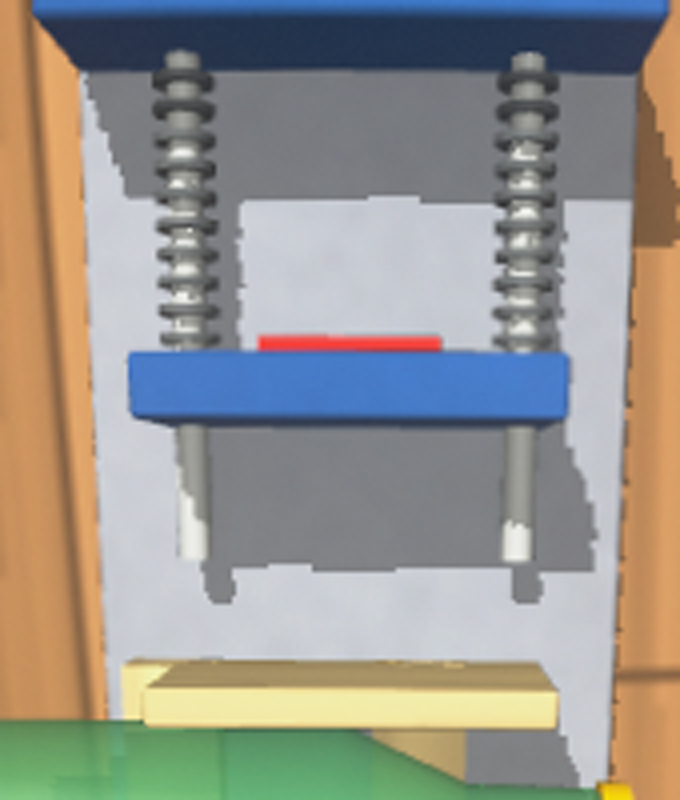

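The wrist view over the frame shows the clamp's front top edge at row ~103.5 and the end board's gap-side face with its top edge at row ~171.7 and foot at ~164.8. All four yellow tabs are clear in the other view.

Run:
```python
from h import *
r=np.load("wf.npy",allow_pickle=True).item()
c=cast(r,[[240,103.4],[270,103.7],[300,104]],.072)
t=cast(r,[[240,171.4],[270,171.7],[300,172]],.072)
b=cast(r,[[240,164.6],[270,164.8],[300,165]],.012)
br=cast(r,[[200,17.3+180*0],[330,17.8]],.012)
e=cast(r,[[180+128/4,355/4],[180+568/4,355/4],[180+130/4,412/4],[180+568/4,416/4]],.072)
bd=cast(r,[[180+145/4,726/4],[180+557/4,726/4],[180+145/4,688/4],[180+557/4,692/4]],.072)
base=cast(r,[[180+95/4,380/4],[180+110/4,680/4],[180+625/4,380/4],[180+613/4,680/4]],.012)
for n in "c t b br e bd base".split(): print(n,eval(n)[:,:2].round(4).tolist())
th=np.radians(-1.95);ux=np.array([np.cos(th),np.sin(th)]);uy=np.array([-ux[1],ux[0]])
for n in "c t b br e bd base".split(): print(n,(eval(n)[:,:2]@np.c_[ux,uy]).round(4).tolist())
```

```text
c [[0.4553, -0.0812], [0.4878, -0.0826], [0.5202, -0.0838]]
t [[0.4507, -0.1554], [0.4848, -0.1568], [0.5189, -0.1581]]
b [[0.4426, -0.1556], [0.4823, -0.1571], [0.5219, -0.1585]]
br [[0.4046, 0.0252], [0.5613, 0.0191]]
e [[0.426, -0.0648], [0.544, -0.0686], [0.4254, -0.0796], [0.544, -0.0844]]
bd [[0.4225, -0.1662], [0.5408, -0.1697], [0.4235, -0.1552], [0.5408, -0.1599]]
base [[0.4021, -0.0658], [0.3986, -0.1614], [0.5691, -0.0711], [0.5661, -0.1664]]
c [[0.4578, -0.0656], [0.4903, -0.0659], [0.5227, -0.0661]]
t [[0.4557, -0.1399], [0.4899, -0.1402], [0.524, -0.1403]]
b [[0.4476, -0.1405], [0.4874, -0.1406], [0.527, -0.1407]]
br [[0.4035, 0.039], [0.5603, 0.0382]]
e [[0.428, -0.0503], [0.546, -0.0501], [0.4279, -0.0651], [0.5465, -0.0659]]
bd [[0.4279, -0.1517], [0.5463, -0.1512], [0.4285, -0.1407], [0.5459, -0.1414]]
base [[0.4041, -0.0521], [0.4039, -0.1477], [0.5712, -0.0517], [0.5714, -0.147]]
```

```bash
cat >> h.py <<'E'
TH=np.radians(-1.95);UX=np.array([np.cos(TH),np.sin(TH)]);UY=np.array([-UX[1],UX[0]])
def F(x,y): # rotated coords (x about .4873 centre)
    return x*UX+y*UY
XC=.4873
def pick(p,th):
    hand.move_gripper(.062,40)
    bot.servo_line([*p,.16],q(th),.35)
    bot.servo_line([*p,.090],None,.12)
    hand.move_gripper(0.0,40)
    o=get_obs();print("pick w",round(o["gripper_width"],4),o["position"].round(4))
    bot.servo_line([*p,.23],None,.25)
def place(y):
    p=F(XC,y)
    bot.servo_line([*p,.23],q(TH),.33)
    bot.servo_line([*p,.125],None,.2)
    bot.servo_line([*p,.0965],None,.06)
    o=get_obs();print("place",o["position"].round(4),o["wrist_force"].round(1),round(o["gripper_width"],4))
    hand.move_gripper(.056)
    bot.servo_line([*p,.19],None,.25)
    print("t",get_obs()["time_s"])
E
python3 - <<'E'
from h import *
pick([.4363,.2807],np.radians(-.2)); place(-.1274)
r=vision.read_camera("top");save(r,"t1.png",(235,200,405,295),4.5)
r=vision.read_camera("wrist");save(r,"w1.png")
E
```

```text
pick w 0.0355 [0.4369 0.2811 0.0909]
place [ 0.4821 -0.1438  0.0964] [-3.8  1.   9.5] 0.0354
t 11.1917
```

```bash
sleep 1
```

```text
(no output)
```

View pics/t1.png

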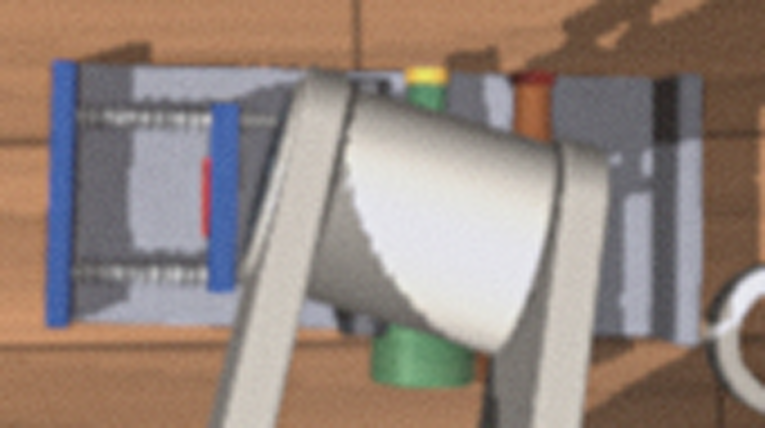

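View pics/w1.png

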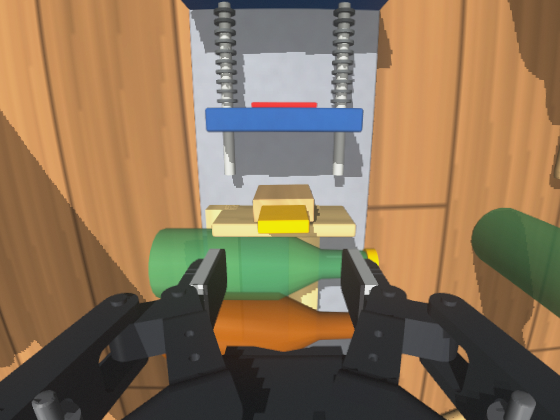

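Wrist view shows the first spacer upright, square and centred in front of the end board (tab at ~(285,218)). Next is the second spacer.

```bash
cat >> h.py <<'E'
def tabs():
    r=vision.read_camera("wrist");H=hsv(r)
    Y=(H[...,0]>24)&(H[...,0]<36)&(H[...,1]>200)&(H[...,2]>200)
    for c in blobs(Y,100):
        p,w,h,a=rect(r,c,.114)
        if w<45: print("tab",c[:,0].mean(0).round(0),"frame xy",(p@np.c_[UX,UY]-[XC,0]).round(4),round(w,1),round(h,1),round(np.degrees(a),1))
    return r
E
python3 - <<'E'
from h import *
tabs()
pick([.5777,.2612],np.radians(-21)); place(-.1049)
r=tabs();save(r,"w2.png")
E
```

```text
tab [284. 227.] frame xy [-0.0011 -0.1279] 34.0 8.8 -0.7
pick w 0.0352 [0.5783 0.2615 0.091 ]
place [ 0.484  -0.1215  0.0966] [-0.2  0.4  5.9] 0.0355
t 18.2
tab [282. 255.] frame xy [-0.0013 -0.1272] 33.8 9.1 -2.0
tab [284. 224.] frame xy [ 1.000e-04 -1.043e-01] 34.1 8.6 -2.0
```

```bash
sleep 1
```

```text
(no output)
```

View pics/w2.png

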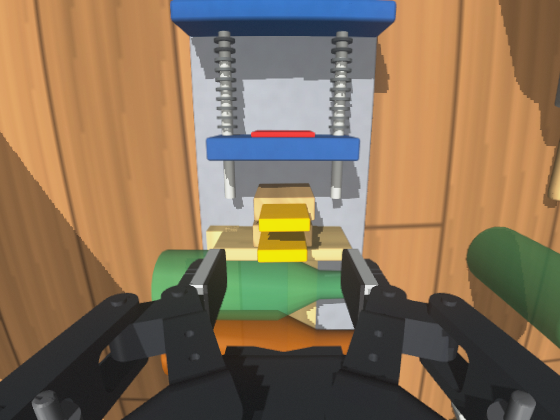

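Two spacers stand square: tabs at (282,255) and (284,224), about 23 mm apart. The measured gap of ~75 mm is borderline for two, so I'll test with a push.

```bash
cat >> h.py <<'E'
def fy(): 
    o=get_obs(); return float(o["position"][:2]@UY), float(o["wrist_force"][:2]@UY), o["wrist_force"][2]
def goy(y,v=.05,z=.066): bot.servo_line([*F(XC,y),z],None,v)
def enter():
    hand.move_gripper(0.0,40)
    bot.servo_line([*F(XC,-.001),.16],q(TH),.33)
    goy(-.001,.2)
def push(y0,ymax,fstop=16,st=.001):
    y=y0
    goy(y,.06)
    while True:
        a=fy();print(round(y,4),np.round(a,4))
        if a[1]>fstop or y-st<ymax: break
        y-=st; goy(y,.02)
E
python3 - <<'E'
from h import *
enter();print("free",fy())
goy(-.04,.1);print(fy());bot.dwell(.1)
push(-.060,-.0735,14)
r=tabs();save(r,"w3.png")
print(get_obs()["time_s"])
E
```

```text
free (-0.001684432313109307, 0.05313046678236548, np.float64(0.5415315291248258))
(-0.040087342345346846, 3.420809025700024, np.float64(1.9159343182262312))
-0.06 [-0.0598  3.9361  2.578 ]
-0.061 [-0.0607  4.9558  3.8413]
-0.062 [-0.0618  4.2574  2.0283]
-0.063 [-0.0629  4.5059  1.8719]
-0.064 [-0.0639  4.5315  2.4332]
-0.065 [-0.0649  5.4485  3.4373]
-0.066 [-0.0659  4.8871  3.0928]
-0.067 [-0.0669  4.6564  2.7701]
-0.068 [-0.0678  5.7526  2.2051]
-0.069 [-0.0681 10.9084  3.7923]
-0.07 [-0.0682 18.484   4.3607]
23.5833
```

```bash
sleep 1
```

```text
(no output)
```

View pics/w3.png

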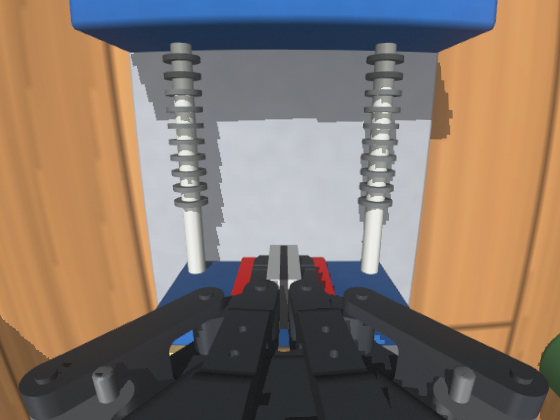

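With two spacers the fingers met a hard stop at y = -0.0682. That is within 1 mm of both the clamp's own stop and the squeeze position, so two doesn't give a dependable squeeze. I'll back off and add the third, which should leave about 15 mm of clear travel.

Run:
```python
from h import *
goy(-.03,.12);goy(-.001,.12)
bot.servo_line([*F(XC,-.001),.19],None,.25)
bot.servo_line([*F(XC,-.085),.21],None,.25)
r=tabs();save(r,"w4a.png")
pick([.5937,.3789],np.radians(.9)); place(-.0835)
r=tabs();save(r,"w4.png")
```

```text
tab [286. 245.] frame xy [ 0.0005 -0.1087] 34.1 9.0 -2.0
pick w 0.035 [0.5943 0.3793 0.0911]
place [ 0.4847 -0.1001  0.0967] [-1.7  0.8  7.8] 0.0355
t 33.4083
tab [290. 283.] frame xy [ 0.0038 -0.1281] 23.2 8.9 -2.1
tab [284. 258.] frame xy [ 0.0002 -0.1084] 33.9 8.5 -2.0
tab [283. 223.] frame xy [-0.0005 -0.0825] 34.1 7.9 -2.0
```

```bash
sleep 1
```

```text
(no output)
```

View pics/w4a.png

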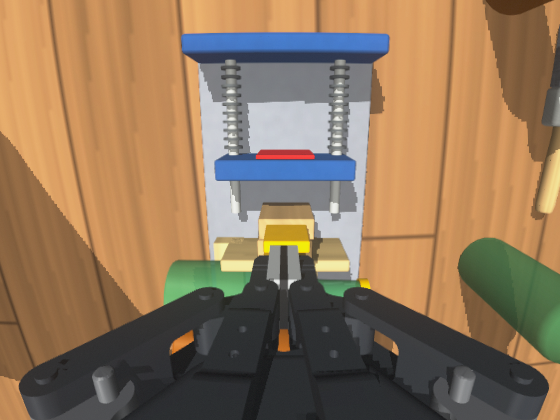

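View pics/w4.png

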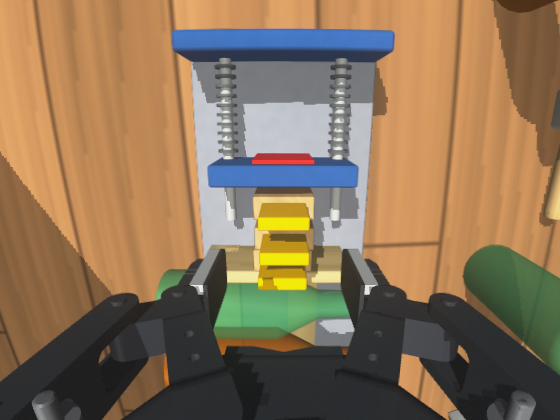

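This confirms that two fell short: the first tab stayed at -0.128, so it was never pressed to the board, while the second moved 4 mm. All three now stand square, with tabs at (290,283), (284,258) and (283,223). I'll do the final push.

Run:
```python
from h import *
enter();print("free",fy())
goy(-.030,.1)
push(-.040,-.0735,17)
bot.dwell(.5);print(fy())
r=vision.read_camera("wrist");save(r,"w5.png")
r=vision.read_camera("scene");save(r,"s5.png",(180,120,380,240),4)
r=vision.read_camera("top");save(r,"t5.png")
print(fy(),get_obs()["time_s"])
```

```text
free (-0.0016228766651928438, -0.6110732202587544, np.float64(0.8491599000135078))
-0.04 [-0.0399  3.0999  2.3592]
-0.041 [-0.0408  2.8215  2.9581]
-0.042 [-0.042   4.3724  2.5985]
-0.043 [-0.0431  3.7811  3.3455]
-0.044 [-0.0441  3.3004  2.5745]
-0.045 [-0.0451  2.5016  3.0471]
-0.046 [-0.0461  3.2474  1.8293]
-0.047 [-0.0471  3.4535  2.7894]
-0.048 [-0.048   4.4641  2.1279]
-0.049 [-0.0481 10.9868  2.3725]
-0.05 [-0.0482 19.159   3.4287]
(-0.048213000921198804, 19.402864376473612, np.float64(4.381741593604388))
(-0.048226448295370476, 19.05050332963562, np.float64(3.221949918017401)) 38.9667
```

```bash
sleep 1
```

```text
(no output)
```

View pics/w5.png

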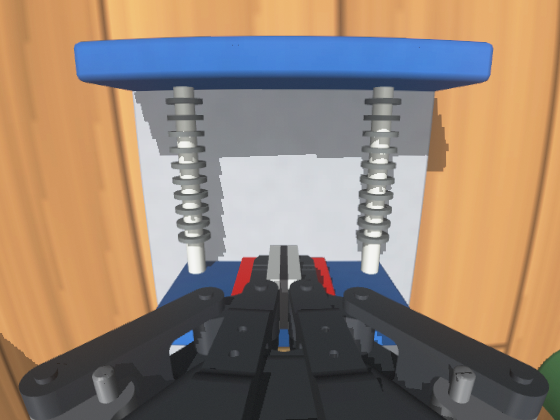

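View pics/s5.png

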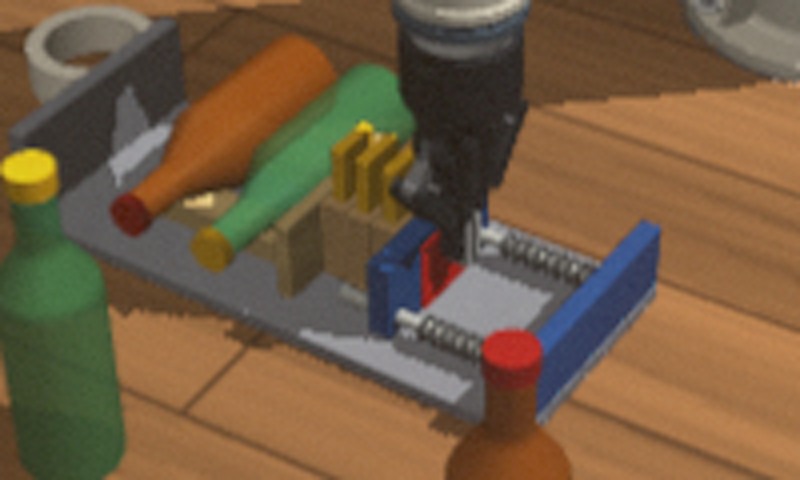

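View pics/t5.png

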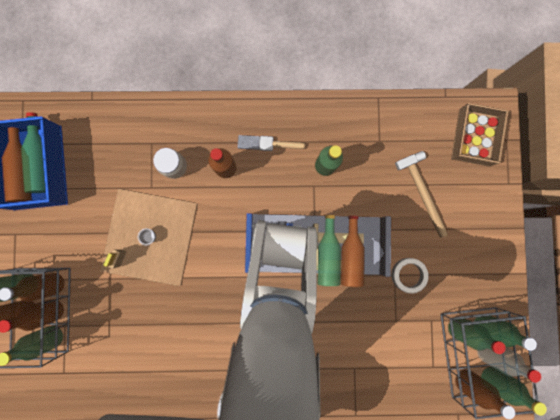

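The scene view shows three upright spacers packed flush between the end board and the clamp. The top view shows the fourth still on the sheet at (112,259) and everything else where it was. The push is steady at ~19 N and the fingers stop 20 mm short of the clamp's own stop, so I'm handing in.

Run:
```python
from workcell import hand_in,get_obs
print(hand_in()); print(get_obs()["time_s"])
```

```text
the job is handed in; nothing more can be done
None
the job is handed in; nothing more can be done
```

I handed the job in with three spacers standing upright, square and centred in the gap. The closed fingers are still pushing the clamp against them. `hand_in` reports no verdict, so I have only my own checks to go on.

- **Two spacers were not enough:** the gap measured about 75 mm, which was borderline. In a test push the clamp ran to its own stop, and the first spacer stayed clear of the end board.
- **Final push:** with the third spacer added, resistance began at finger position -0.0482. The test push stopped at -0.0682, so the clamp is held about 20 mm short of its own stop. The force stayed at about 19 N over half a second.
- **Cameras:** the last views show the stack upright and flush with the board. The fourth spacer is untouched on the cardboard sheet, and the other objects look unmoved.
- **Time:** about 39 s of the 72 s allowed.

No check failed. I did not measure the spacers' positions again after the final push, because the gripper blocked the wrist view. That last judgement comes from the scene camera, where the gripper also hides part of the third spacer.

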